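Nest the tip box in the corner fence

TASK

Slide the yellow pipette-tip box along the bench into the inner corner of the L-shaped aluminium fence, so that it sits square and flush: one long side against the long rail and one short end against the short stop. Keep it standing on the bench, do not lift it, leave the blue tip box where it stands, and let go at the end.

Things in the scene. Friction and masses are not known exactly. Their poses are not given: they have to be found in the camera images.
- yellow_box: Tip box to move: yellow base, clear lid (stays shut), 0.11-0.23 kg, loose. Base 66 (x) x 118 (y) x 46 high; the lid stands out 1 mm all round: 68 x 120, 68 high in all. Origin: centre of underside; x across the width, y along the length, z up. At the start its length lies within 15 degrees of the long rail's direction and it stands 4 cm or more clear of the rail.
- blue_box: Bystander of the same shape, size and frame, with a blue base; leave it alone. The two boxes swap places from run to run: one stands in front of the corner, one farther left before the long rail. Between the rail and the box in front of the corner there is room for a box to slide along the rail.
- fence: Fixed aluminium L, 20 high, walls 16 thick, yaw 0 to 12 degrees. Origin: inner corner, bench height; x away from the robot, y left along the long rail. Rail's inner face: x=0, y 0 to 390. Stop's inner face: y=0, x -110 to 0. Box fully home: its origin at x=-33, y=+59 mm in this frame, axes parallel. Feet with black screws (18 high) on the outer sides only; inside is bare bench.
There are look-alikes about, which are no part of the job. What is shaped like the yellow_box but green is not meant.

How it is judged:
By the outcome, as a careful person would: the job done as asked, in the order asked, and still so for the second after the job is handed in, with the robot touching nothing.
It also fails if it takes over 48 s, if anything falls off the work surface, if the arm or the gripper's body presses on something with over 40 N, if the wrist force passes 120 N, or if a joint passes its speed limit or range.

ROBOT

A 7-joint arm with a two-finger parallel gripper is mounted at the origin on a cart in front of the work surface, level with it; the furniture and walls round the work are solid. World frame = base frame: x ahead of the robot, y to its left, z up, the work surface at z = 0. Lengths are in m, angles in degrees, forces in N, time in s.
With the tool pointing down it reaches from about 0.35 to 0.9 m from the base axis. Payload 19.9 kg.
Tool frame: the origin (TCP) lies at the very end of the fingers, on their centre line; the grasp point (between the pads) lies 19 mm behind it (env.grasp_offset is the distance from the TCP to the grasp point, in m); z points along the fingers, y is the line along which they close (so a half turn about z gives the same grasp; the last joint's range is limited). The gripper opens to 94 mm and grips with 3 to 60 N. Pads are 16 mm wide; open, the fingers measure 119 mm over their backs; the gripper's body (75 mm by 177 mm) begins 78 mm behind the grasp point.
Start: joints at [63.111, 23.915, -0.59, 92.452, 0.269, 63.638, -3.037], TCP at [0.259, -0.569, 0.205] pointing down, gripper open.
Joint ranges: [-161.28, 161.28], [-22.2, 115.67], [-73.04, 71.86], [3.21, 147.25], [-68.34, 248.33], [10.77, 114.83], [-161.83, 161.83]. Speed limits (degrees/s): [108.29, 108.29, 136.94, 136.94, 172.46, 172.46, 172.46].

INTERFACE

Orientations are given as [roll, pitch, yaw] about the fixed x, y, z axes, in that order (R = Rz(yaw) Ry(pitch) Rx(roll)).
In Python, from station import env gives the robot as it stands. The module is installed in compiled form; this text tells all that it offers.
- The arm moves only by the tool step_arm, never from a script. Its argument "commands" is a list of rows, each a list of 3 entries, a list of its own where there are three numbers: the shift along the tool's x, y, z in mm, then the turn, a rotation vector about the tool's x, y, z in rad, then the opening, from 0 (shut) to 1 (fully open). In form: [[[x, y, z], [ax, ay, az], hand], ...]. A call has 1 to 10 rows; each row shifts and turns the commanded pose from where the row before left it, along the tool's axes as they then stand; what a row does not reach is not made up. A row lasts 1/12 s, in which the tool goes at most 41.7 mm and 7.16 degrees, less where a joint would pass 70% of its speed; a pose out of reach is approached as far as the arm can. A call with a gripper value outside its range is refused whole. The fingers move at their own pace and stop on an object; "squeeze" is the grip in N (left out, the last holds). Time passes only in rows, so rows that do not move let the fingers close. It gives the time, the measured TCP pose, the force, the opening and the grip force at its end, in the units of the state.
- env.sense(): the state, without advancing time (a new reading comes with each control period).
- env.read_camera(name): name is "scene" or "top"; returns the picture (384x512x3 uint8, red, green, blue); there is no depth.
- env.camera_info(name): a dict with "intrinsics" (3x3 intrinsics, pixels), "camera_from_world" (4x4, takes a point from world to camera coordinates). Camera axes: x right, y up, looking along -z (the intrinsics and any distortion apply to the point x, -y, -z); pixel columns grow to the right and rows downward; lengths in m; the calibration is good to about 2 mm. A picture is of the moment at which its call begins. camera_info takes no time and is no camera call.
- env.job_done(): hands the job in; it is judged then, once.
The state is a dict: "time": time; "joint_positions": joint angles; "joint_vel": joint speeds; "tau": joint torques, N m; "tool_pos": TCP position; "orientation": TCP orientation; "wrist_force": force on the tool from outside, world axes, zero at the start; "wrist_torque": the same for the moment, N m; "finger_gap": finger opening in m; "grip_force": force on a finger pad.
Only numpy, scipy, OpenCV 4.12 (cv2) and the standard library are available. Lean on these libraries where they do the work, as an engineer would, in place of code of your own. Each camera call takes 0.05 s, during which the arm holds its last target. There are 200 camera calls.

## Working session

There is one attempt and no reset: what is moved stays moved. The work goes in short steps, Python scripts to look and compute and a tool call to move; the robot and the scene stay as the last step left them, time stands still between calls to the robot, and variables do not carry over. Pictures are saved under pics/ and viewed, at most 10 in all, crops included, and the job is handed in when it is done.

Besides the shell and the picture viewer there is one more tool, called after "Call:" as a command line: name --argument value ..., lists and objects as JSON in quotes. step_arm: Moves the arm, as the interface text tells. Its arguments: {"type":"object","properties":{"commands":{"type":"array"},"squeeze":{"type":"number"}},"required":["commands"]}

```bash
mkdir -p pics
python3 - <<'E'
from station import env
import cv2,numpy as np
for n in ("top","scene"):
    im=env.read_camera(n); cv2.imwrite(f"pics/{n}0.png",im[:,:,::-1])
    i=env.camera_info(n); print(n,{k:(np.round(v,4).tolist() if not isinstance(v,str) else v) for k,v in i.items()})
s=env.sense(); print(s['time'],s['tool_pos'],s['orientation'],s['finger_gap'])
E
```

```text
top {'intrinsics': [[366.9527, 0.0, 255.9947], [0.0, 366.9527, 188.0405], [0.0, 0.0, 1.0]], 'camera_from_world': [[0.0247, -0.9997, -0.0004, 0.2228], [0.9737, 0.0239, 0.2268, -0.4937], [-0.2267, -0.006, 0.974, -0.7597], [0.0, 0.0, 0.0, 1.0]]}
scene {'intrinsics': [[432.0906, 0.0, 260.5338], [0.0, 432.0906, 185.2317], [0.0, 0.0, 1.0]], 'camera_from_world': [[-0.8996, -0.4367, 0.0045, 0.5501], [0.1893, -0.3804, 0.9052, -0.0285], [-0.3936, 0.8152, 0.4249, -0.9868], [0.0, 0.0, 0.0, 1.0]]}
0.1 [ 0.25915931 -0.56838356  0.20490758] [-1.79938964e+02  5.10046805e-03  2.45140678e+01] 0.09395017463186711
```

View pics/top0.png

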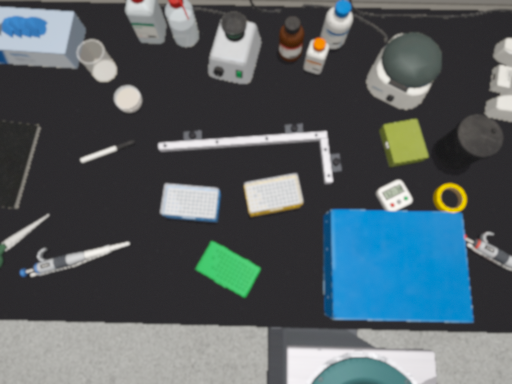

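View pics/scene0.png

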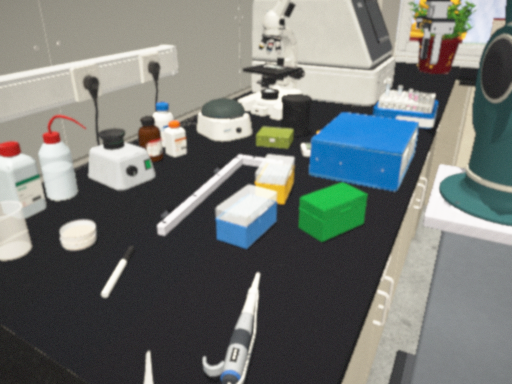

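The top view shows the yellow box in front of the corner at about (273,195), the blue one at (190,202), the green look-alike at (228,270), and the fence corner at about (322,136). I'll zoom in to measure.

```bash
cat > h.py <<'E'
import cv2,numpy as np
from station import env
def project(n,P):
    i=env.camera_info(n);P=np.atleast_2d(P);T=np.array(i["camera_from_world"])
    c=P@T[:3,:3].T+T[:3,3]; c=c*[1,-1,-1]; q=c@np.array(i["intrinsics"]).T
    return q[:,:2]/q[:,2:]
def unproj(n,px,z):
    i=env.camera_info(n);T=np.array(i["camera_from_world"]);px=np.atleast_2d(px)
    d=np.c_[px,np.ones(len(px))]@np.linalg.inv(np.array(i["intrinsics"])).T*[1,-1,-1]
    d=d@T[:3,:3]; o=-T[:3,:3].T@T[:3,3]
    return o+d*((z-o[2])/d[:,2])[:,None]
def crop(n,im,x0,y0,x1,y1,k,f):
    cv2.imwrite(f,cv2.resize(im[y0:y1,x0:x1,::-1],None,fx=k,fy=k,interpolation=cv2.INTER_CUBIC))
E
python3 - <<'E'
from h import *
im=cv2.imread("pics/top0.png")[:,:,::-1]
crop("top",im,150,115,350,255,4,"pics/topc.png")
im=cv2.imread("pics/scene0.png")[:,:,::-1]
crop("scene",im,150,140,310,260,5,"pics/scc.png")
E
```

```text
(no output)
```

View pics/topc.png

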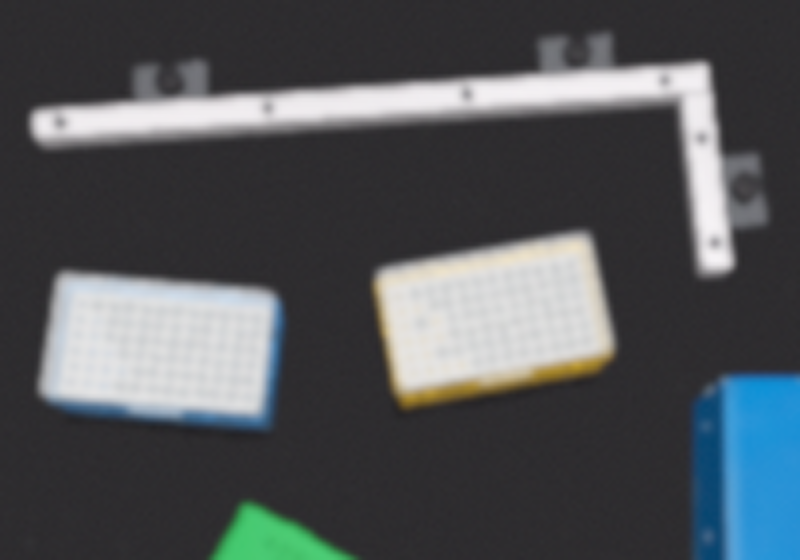

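View pics/scc.png

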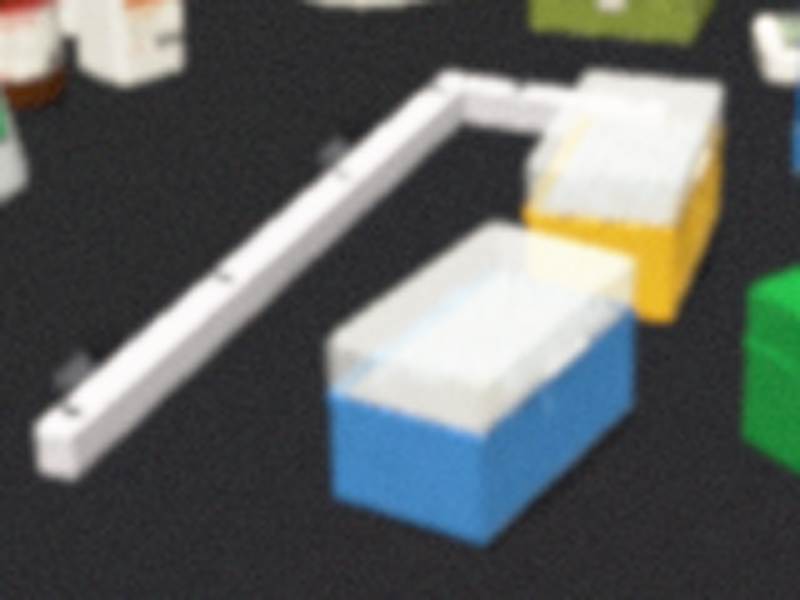

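The crops show the yellow box's lid corners in the top view at about (244,182), (298,173), (303,204) and (251,216). It is tilted relative to the rail, with open bench between it and the fence. I'll fit box and fence silhouettes.

```bash
cat >> h.py <<'E'
from scipy.optimize import minimize
K=4
def prism(x0,x1,y0,y1,z0,z1): return np.array([[x,y,z] for x in(x0,x1) for y in(y0,y1) for z in(z0,z1)])
BOX=[prism(-.033,.033,-.059,.059,0,.046),prism(-.034,.034,-.06,.06,.046,.068)]
FEN=[prism(0,.016,-.016,.39,0,.02),prism(-.11,.016,-.016,0,0,.02)]
def place(P,p):
    c,s=np.cos(p[2]),np.sin(p[2]); return P@np.array([[c,s,0],[-s,c,0],[0,0,1]])+[p[0],p[1],0]
def render(n,parts,p,shape,merge):
    m=np.zeros((shape[0]*K,shape[1]*K),np.uint8)
    Q=[project(n,place(P,p)) for P in parts]
    if merge: Q=[np.vstack(Q)]
    for q in Q:
        h=cv2.convexHull(((q+.5)*K*16-8).astype(np.float32)); cv2.fillConvexPoly(m,np.round(h).astype(np.int32),255,shift=4)
    return cv2.resize(m,(shape[1],shape[0]),interpolation=cv2.INTER_AREA)/255.
def fit(n,alpha,parts,p0,merge):
    f=lambda p:np.abs(cv2.GaussianBlur(render(n,parts,p/[100,100,30],alpha.shape,merge),(0,0),.8)-alpha).sum()
    p=np.array(p0)*[100,100,30]
    for d in (3,1):
        r=minimize(f,p,method="Nelder-Mead",options=dict(initial_simplex=np.vstack([p,p+np.eye(3)*d]),xatol=.005,fatol=.05,maxiter=250)); p=r.x
    return p/[100,100,30],r.fun/alpha.sum()
def soft(im,roi,thr=(45,140)):
    a=np.clip((im.max(2).astype(float)-thr[0])/(thr[1]-thr[0]),0,1); m=np.zeros(a.shape,np.uint8); cv2.fillPoly(m,[np.array(roi,np.int32)],1); return a*m
E
python3 - <<'E'
from h import *
im=cv2.imread("pics/top0.png")[:,:,::-1]
c=unproj("top",[[320.7,139]],.02)[0]; y=unproj("top",[[273,195]],.05)[0]; b=unproj("top",[[190,202]],.05)[0]; g=unproj("top",[[228,270]],.05)[0]
print("init",c,y,b,"green",g,"bluebig",unproj("top",[[328,210],[328,320]],.08))
aF=soft(im,[[153,138],[185,140],[331,126],[332,154],[330,160],[335,187],[320,187],[316,144],[155,155]])
pF,e=fit("top",aF,FEN,[c[0],c[1],0.05],False); print("fence",pF[:2],np.degrees(pF[2]),e)
for nm,roi,p0 in (("yel",[[236,178],[302,168],[312,207],[246,222]],y),("blu",[[150,180],[226,180],[226,226],[150,220]],b)):
    p,e=fit("top",soft(im,roi,(45,130)),BOX,[p0[0],p0[1],0.1 if nm=="yel" else -.05],True)
    d=p[:2]-pF[:2];co,s=np.cos(pF[2]),np.sin(pF[2])
    print(nm,p[:2],np.degrees(p[2]),e,"in fence",co*d[0]+s*d[1],-s*d[0]+co*d[1],np.degrees(p[2]-pF[2]))
    if nm=="yel":py=p
o=im.copy()
for P,p,mg in((FEN,pF,0),(BOX,py,1)):
    m=(render("top",P,p,im.shape[:2],mg)>.5).astype(np.uint8); cs,_=cv2.findContours(m,0,1); o=np.ascontiguousarray(o); cv2.drawContours(o,cs,-1,(255,0,0),1)
crop("t",o,150,115,350,255,4,"pics/fit.png")
E
```

```text
init [0.62139141 0.08266189 0.02      ] [0.47463786 0.19652338 0.05      ] [0.45418641 0.38085909 0.05      ] green [0.30875413 0.29016428 0.05      ] bluebig [[0.43843586 0.08019554 0.08      ]
 [0.21627055 0.08459596 0.08      ]]
fence [0.62536785 0.08385395] 5.619847061143419 0.15925517268050582
yel [0.47820502 0.19650456] 11.752917284455647 0.07798443899148658 in fence -0.13542389191000023 0.12652046012351312 6.133070223312227
blu [0.45577192 0.38087755] -2.9012218700154757 0.057218988409546714 in fence -0.139693953888835 0.31220409231527646 -8.521068931158895
```

View pics/fit.png

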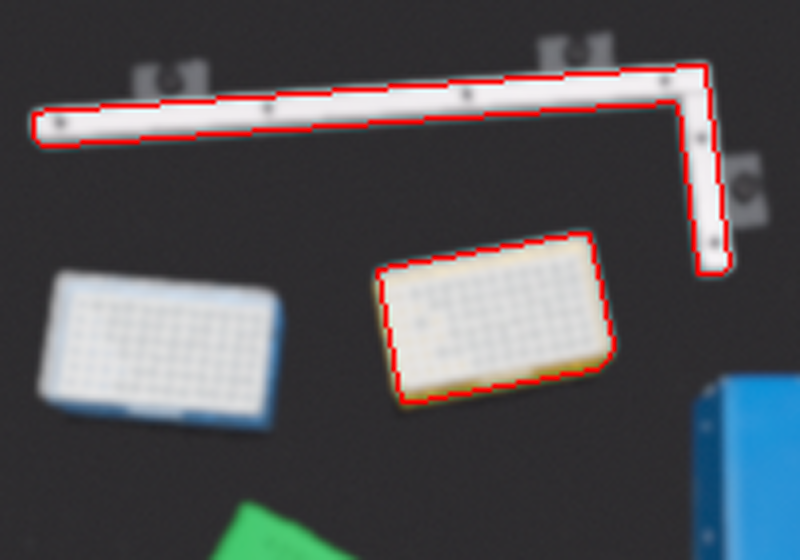

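Call:
step_arm --commands '[[[23.5, -27.5, 0], [0, 0, 0], 1], [[23.5, -27.5, 0], [0, 0, 0], 1], [[23.5, -27.5, 0], [0, 0, 0], 1], [[23.5, -27.5, 0], [0, 0, 0], 1], [[23.5, -27.5, 0], [0, 0, 0], 1], [[23.5, -27.5, 0], [0, 0, 0], 1], [[23.5, -27.5, 0], [0, 0, 0], 1], [[23.5, -27.5, 0], [0, 0, 0], 1], [[23.5, -27.5, 0], [0, 0, 0], 1], [[23.5, -27.5, 0], [0, 0, 0], 1]]'

```text
time: 0.93
tool_pos: [0.3589, -0.2192, 0.2054]
orientation: [180.0, 0.0, 24.5]
wrist_force: [1.1, -0.7, 1.0]
finger_gap: 0.0941
grip_force: 0.0
```

Call:
step_arm --commands '[[[23.5, -27.5, 0], [0, 0, 0], 1], [[23.5, -27.5, 0], [0, 0, 0], 1], [[23.5, -27.5, 0], [0, 0, 0], 1], [[23.5, -27.5, 0], [0, 0, 0], 1], [[23.5, -27.5, 0], [0, 0, 0], 1], [[23.5, -27.5, 0], [0, 0, 0], 1], [[23.5, -27.5, 0], [0, 0, 0], 1], [[23.5, -27.5, 0], [0, 0, 0], 1], [[23.5, -27.5, 0], [0, 0, 0], 1], [[23.5, -27.5, 0], [0, 0, 0], 1]]'

```text
time: 1.77
tool_pos: [0.4588, 0.1285, 0.2054]
orientation: [180.0, -0.0, 24.5]
wrist_force: [1.5, -0.5, 0.5]
finger_gap: 0.0941
grip_force: 0.0
```

Call:
step_arm --commands '[[[23.5, -27.5, 0], [0, 0, 0], 1], [[23.5, -27.5, 0], [0, 0, 0], 1], [[0, 0, 0], [0, 0, -0.1], 1], [[0, 0, 0], [0, 0, -0.1], 1], [[0, 0, 0], [0, 0, -0.1], 1], [[0, 0, 0], [0, 0, -0.1], 1], [[0, 0, 0], [0, 0, -0.1], 1], [[0, 0, 0], [0, 0, -0.1], 1], [[0, 0, 0], [0, 0, -0.1], 1], [[0, 0, 0], [0, 0, -0.1], 1]]'

```text
time: 2.6
tool_pos: [0.4785, 0.1962, 0.2052]
orientation: [-180.0, 0.0, 70.6]
wrist_force: [-0.8, 0.4, 0.6]
finger_gap: 0.0939
grip_force: 0.0
```

Call:
step_arm --commands '[[[0, 0, 0], [0, 0, -0.1], 1], [[0, 0, 0], [0, 0, -0.1], 1], [[0, 0, 0], [0, 0, -0.1], 1], [[0, 0, 0], [0, 0, -0.1], 1], [[0, 0, 0], [0, 0, -0.1], 1], [[0, 0, 0], [0, 0, -0.048], 1], [[0, 0, 0], [0, 0, 0], 1]]'

```text
time: 3.18
tool_pos: [0.4786, 0.1961, 0.2052]
orientation: [-180.0, -0.0, 101.9]
wrist_force: [0.1, 0.9, 0.2]
finger_gap: 0.094
grip_force: 0.0
```

Call:
step_arm --commands '[[[0, 0, 30], [0, 0, 0], 1], [[0, 0, 30], [0, 0, 0], 1], [[0, 0, 30], [0, 0, 0], 1], [[0, 0, 25], [0, 0, 0], 1], [[0, 0, 20], [0, 0, 0], 1], [[0, 0, 20], [0, 0, 0], 1], [[0, 0, 13], [0, 0, 0], 1], [[0, 0, 10], [0, 0, 0], 1], [[0, 0, 0], [0, 0, 0], 1]]'

```text
time: 3.93
tool_pos: [0.478, 0.1961, 0.0261]
orientation: [-179.9, 0.0, 101.7]
wrist_force: [-0.6, -0.3, -0.9]
finger_gap: 0.0943
grip_force: 0.0
```

Call:
step_arm --commands '[[[0, 0, 0], [0, 0, 0], 0.78], [[0, 0, 0], [0, 0, 0], 0.74], [[0, 0, 0], [0, 0, 0], 0.7], [[0, 0, 0], [0, 0, 0], 0.66], [[0, 0, 0], [0, 0, 0], 0.6], [[0, 0, 0], [0, 0, 0], 0.6]]' --squeeze 8

```text
time: 4.43
tool_pos: [0.4791, 0.1964, 0.0281]
orientation: [179.9, 0.0, 101.7]
wrist_force: [-1.6, -1.0, 8.4]
finger_gap: 0.0668
grip_force: 8.0
```

Call:
step_arm --commands '[[[0, 0, -1], [0, 0, 0], 0.6], [[0, 0, -0.5], [0, 0, 0], 0.6], [[0, 0, 0], [0, 0, 0], 0.6]]'

```text
time: 4.68
tool_pos: [0.4787, 0.1963, 0.0291]
orientation: [180.0, -0.0, 101.7]
wrist_force: [-0.2, 0.2, -2.5]
finger_gap: 0.0674
grip_force: 8.0
```

Run:
```python
from h import *
im=env.read_camera("scene"); crop("s",im,150,60,350,210,4,"pics/g.png")
s=env.sense(); print(s['wrist_force'],s['tool_pos'],s['grip_force'],s['finger_gap'])
```

```text
[-0.49078219  0.09244596 -1.71933318] [0.47864337 0.19626219 0.02898507] 7.991999834775925 0.06701780942462458
```

View pics/g.png

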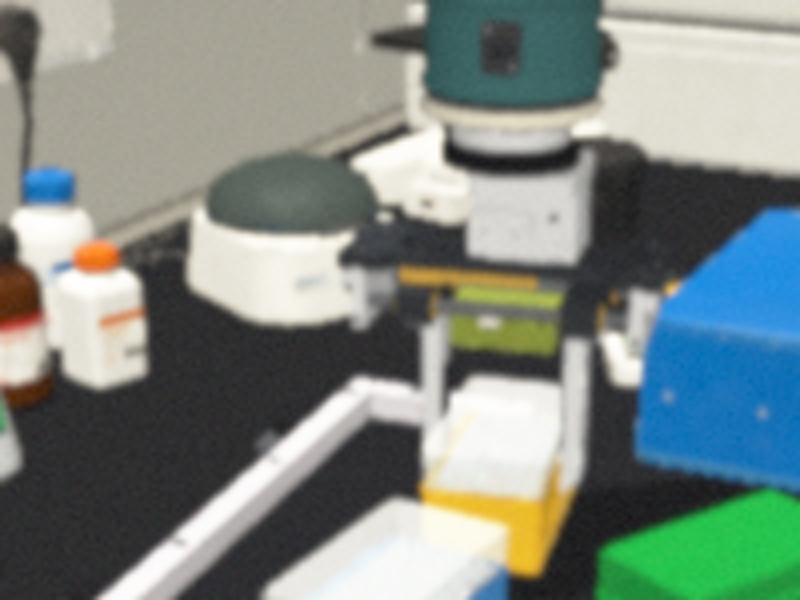

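The box is gripped across its width with both pads on it, and the path to the corner is clear. Easing down slightly, squaring up, then sliding.

Call:
step_arm --commands '[[[0, 0, 0.7], [0, 0, 0], 0.6], [[0, 0, 0], [0, 0, 0.03], 0.6], [[0, 0, 0], [0, 0, 0.03], 0.6], [[0, 0, 0], [0, 0, 0.03], 0.6], [[0, 0, 0], [0, 0, 0.017], 0.6], [[0, 0, 0], [0, 0, 0], 0.6]]'

```text
time: 5.23
tool_pos: [0.4786, 0.1963, 0.0282]
orientation: [-180.0, 0.0, 95.6]
wrist_force: [-0.4, -0.7, -2.2]
finger_gap: 0.0672
grip_force: 8.0
```

Call:
step_arm --commands '[[[-5, 8, 0], [0, 0, 0], 0.6], [[-5, 8, 0], [0, 0, 0], 0.6], [[-5, 8, 0], [0, 0, 0], 0.6], [[-5, 8, 0], [0, 0, 0], 0.6], [[-5, 8, 0], [0, 0, 0], 0.6], [[-5, 8, 0], [0, 0, 0], 0.6], [[0, 0, 0], [0, 0, 0], 0.6]]'

```text
time: 5.82
tool_pos: [0.5313, 0.1698, 0.0281]
orientation: [180.0, 0.0, 95.5]
wrist_force: [0.8, -1.6, 0.7]
finger_gap: 0.0673
grip_force: 8.0
```

Call:
step_arm --commands '[[[-5, 8, 0], [0, 0, 0], 0.6], [[-5, 8, 0], [0, 0, 0], 0.6], [[-5, 8, 0], [0, 0, 0], 0.6], [[-5, 8, 0], [0, 0, 0], 0.6], [[-5, 8, 0], [0, 0, 0], 0.6], [[-4, 6, 0], [0, 0, 0], 0.6], [[-2, 3, 0], [0, 0, 0], 0.6], [[0, 0, 0], [0, 0, 0], 0.6]]'

```text
time: 6.48
tool_pos: [0.5819, 0.1446, 0.0282]
orientation: [180.0, -0.0, 95.6]
wrist_force: [-0.5, -0.7, -0.7]
finger_gap: 0.0672
grip_force: 8.0
```

```bash
cat > look.py <<'E'
from h import *
import sys
im=env.read_camera("top"); crop("t",im,230,110,350,200,6,sys.argv[1])
s=env.sense(); print(s['time'],s['wrist_force'],s['tool_pos'],s['orientation'],s['grip_force'])
d=s['tool_pos'][:2]-np.array([.62537,.08385]);a=np.radians(5.62);print("fence",np.cos(a)*d[0]+np.sin(a)*d[1],-np.sin(a)*d[0]+np.cos(a)*d[1])
E
python3 look.py pics/n1.png
```

```text
6.5333 [ 0.06553094 -0.21792683 -1.28114184] [0.58132796 0.14503288 0.02815449] [-1.79994123e+02 -1.35304885e-02  9.55964991e+01] 7.991781234741211
fence -0.037838687202250046 0.06520184420501587
```

View pics/n1.png

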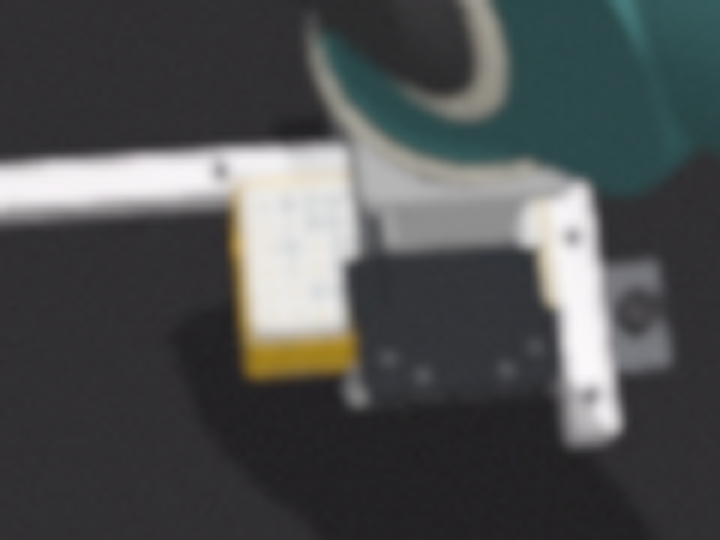

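The box is now next to both faces, with its right end at about (322,152) beside the stop. I'll creep to the rail in small steps and watch the force.

Call:
step_arm --commands '[[[0, 1, 0], [0, 0, 0], 0.6], [[0, 1, 0], [0, 0, 0], 0.6], [[0, 1, 0], [0, 0, 0], 0.6], [[0, 1, 0], [0, 0, 0], 0.6], [[0, 0, 0], [0, 0, 0], 0.6]]'

```text
time: 6.95
tool_pos: [0.5853, 0.1456, 0.0283]
orientation: [180.0, -0.0, 95.6]
wrist_force: [0.2, 1.0, -1.7]
finger_gap: 0.0673
grip_force: 8.0
```

Call:
step_arm --commands '[[[0, 0.7, 0], [0, 0, 0], 0.6], [[0, 0.7, 0], [0, 0, 0], 0.6], [[0, 0, 0], [0, 0, 0], 0.6]]'

```text
time: 7.2
tool_pos: [0.5867, 0.1456, 0.0283]
orientation: [180.0, -0.0, 95.6]
wrist_force: [-0.3, 0.5, -3.1]
finger_gap: 0.0673
grip_force: 8.0
```

Call:
step_arm --commands '[[[0, 0, 0.4], [0, 0, 0], 0.6], [[0, 0, 0], [0, 0, 0], 0.6], [[0, 0, 0], [0, 0, 0], 0.6]]'

```text
time: 7.45
tool_pos: [0.5866, 0.1457, 0.0281]
orientation: [180.0, 0.0, 95.6]
wrist_force: [-1.7, -1.4, 5.0]
finger_gap: 0.067
grip_force: 8.0
```

Call:
step_arm --commands '[[[0, 0.7, 0], [0, 0, 0], 0.6], [[0, 0.7, 0], [0, 0, 0], 0.6], [[0, 0, 0], [0, 0, 0], 0.6]]'

```text
time: 7.7
tool_pos: [0.5877, 0.146, 0.0281]
orientation: [-180.0, -0.0, 95.6]
wrist_force: [-4.7, -0.7, 7.3]
finger_gap: 0.0673
grip_force: 8.0
```

Call:
step_arm --commands '[[[0, 0.7, 0], [0, 0, 0], 0.6], [[0, 0, 0], [0, 0, 0], 0.6], [[0, 0, 0], [0, 0, 0], 0.6]]'

```text
time: 7.95
tool_pos: [0.5879, 0.1463, 0.028]
orientation: [-179.9, -0.0, 95.6]
wrist_force: [-7.5, -0.5, 8.4]
finger_gap: 0.0672
grip_force: 8.0
```

Rail contact confirmed. Next I'll slide along the rail to the stop.

Call:
step_arm --commands '[[[0, -0.5, -0.2], [0, 0, 0], 0.6], [[-1, 0, 0], [0, 0, 0], 0.6], [[-1, 0, 0], [0, 0, 0], 0.6], [[-1, 0, 0], [0, 0, 0], 0.6], [[-1, 0, 0], [0, 0, 0], 0.6], [[-1, 0, 0], [0, 0, 0], 0.6], [[0, 0, 0], [0, 0, 0], 0.6]]'

```text
time: 8.53
tool_pos: [0.5884, 0.1409, 0.028]
orientation: [-180.0, -0.0, 95.6]
wrist_force: [-3.1, 2.1, 3.5]
finger_gap: 0.0669
grip_force: 8.0
```

Call:
step_arm --commands '[[[-0.8, 0, 0], [0, 0, 0], 0.6], [[-0.8, 0, 0], [0, 0, 0], 0.6], [[0, 0, 0], [0, 0, 0], 0.6]]'

```text
time: 8.78
tool_pos: [0.5885, 0.1394, 0.028]
orientation: [-180.0, -0.0, 95.6]
wrist_force: [-4.0, 2.9, 1.1]
finger_gap: 0.0676
grip_force: 8.0
```

Call:
step_arm --commands '[[[-0.8, 0, 0], [0, 0, 0], 0.6], [[0, 0, 0], [0, 0, 0], 0.6]]'

```text
time: 8.95
tool_pos: [0.5886, 0.1386, 0.028]
orientation: [-180.0, -0.0, 95.6]
wrist_force: [-3.8, 2.8, 2.4]
finger_gap: 0.0672
grip_force: 8.0
```

Call:
step_arm --commands '[[[-0.8, 0, 0], [0, 0, 0], 0.6], [[0, 0, 0], [0, 0, 0], 0.6]]'

```text
time: 9.12
tool_pos: [0.5887, 0.1383, 0.028]
orientation: [-180.0, -0.1, 95.6]
wrist_force: [-5.0, 4.1, 2.1]
finger_gap: 0.067
grip_force: 8.0
```

Call:
step_arm --commands '[[[-0.8, 0, 0], [0, 0, 0], 0.6], [[0, 0, 0], [0, 0, 0], 0.6]]'

```text
time: 9.28
tool_pos: [0.5887, 0.1381, 0.0281]
orientation: [-180.0, -0.1, 95.7]
wrist_force: [-5.4, 8.5, 3.1]
finger_gap: 0.0669
grip_force: 8.0
```

Call:
step_arm --commands '[[[-0.8, 0, 0], [0, 0, 0], 0.6], [[0, 0, 0], [0, 0, 0], 0.6]]'

```text
time: 9.45
tool_pos: [0.5888, 0.1377, 0.0283]
orientation: [180.0, -0.1, 95.7]
wrist_force: [-5.3, 8.9, 3.3]
finger_gap: 0.067
grip_force: 8.0
```

Contact on both faces. Releasing and rising.

Call:
step_arm --commands '[[[0, 0, 0], [0, 0, 0], 0.75], [[0, 0, 0], [0, 0, 0], 0.85], [[0, 0, 0], [0, 0, 0], 1], [[0, 0, 0], [0, 0, 0], 1], [[0, 0, 0], [0, 0, 0], 1]]'

```text
time: 9.87
tool_pos: [0.5893, 0.1357, 0.028]
orientation: [180.0, 0.0, 95.6]
wrist_force: [0.9, 1.0, 0.4]
finger_gap: 0.0922
grip_force: 0.0
```

Call:
step_arm --commands '[[[0, 0, -15], [0, 0, 0], 1], [[0, 0, -25], [0, 0, 0], 1], [[0, 0, -30], [0, 0, 0], 1], [[0, 0, -30], [0, 0, 0], 1], [[40, 0, 0], [0, 0, 0], 0.3], [[40, 0, 0], [0, 0, 0], 0.0], [[40, 0, 0], [0, 0, 0], 0.0], [[0, 0, 0], [0, 0, 0], 0.0]]'

```text
time: 10.53
tool_pos: [0.5747, 0.2642, 0.1302]
orientation: [179.9, -0.3, 96.1]
wrist_force: [-1.1, 0.6, -0.2]
finger_gap: 0.0706
grip_force: 0.0
```

```bash
cat > chk.py <<'E'
from h import *
import sys
s=env.sense(); print(s['time'],s['wrist_force'],s['tool_pos'],s['orientation'],s['finger_gap'])
im=env.read_camera("top"); crop("t",im,250,110,350,200,6,sys.argv[1])
F=np.array([.62537,.08385]);a=np.radians(5.62);R=np.array([[np.cos(a),-np.sin(a)],[np.sin(a),np.cos(a)]])
# fit union of box+fence corner with fence fixed
roi=[[240,140],[300,128],[345,120],[345,192],[248,192]]
al=soft(im,roi,(45,130))
m=np.zeros(al.shape,np.uint8);cv2.fillPoly(m,[np.array(roi,np.int32)],1)
fr=render("top",FEN,[*F,a],al.shape,False)
f=lambda q:np.abs(m*(cv2.GaussianBlur(np.maximum(fr,render("top",BOX,[*(F+R@(np.array(q[:2])/100)),a+q[2]/30],al.shape,True)),(0,0),.8)-al)).sum()
p=np.array([-3.3,5.9,0.])
r=minimize(f,p,method="Nelder-Mead",options=dict(initial_simplex=np.vstack([p,p+np.eye(3)*.5]),xatol=.005,fatol=.05));print("box in fence mm",r.x[:2]*10,"yaw",np.degrees(r.x[2]/30),r.fun/al.sum(),f(p)/al.sum())
E
python3 chk.py pics/c1.png
```

```text
10.5333 [-1.08664556  0.58777242 -0.24358217] [0.57470131 0.26424154 0.13015771] [179.94176068  -0.25729415  96.09853626] 0.07064853104910426
box in fence mm [-33.46479513  60.63721805] yaw -1.0138971306031923 0.28821068936252875 0.2950722517862902
```

View pics/c1.png

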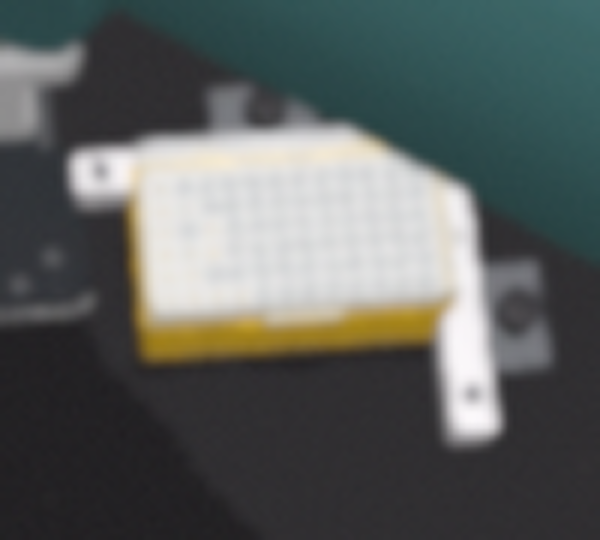

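The box looks seated, with its end at the stop (about (325,160)) and its long side on the rail. To make sure, I'll nudge it low on the base with closed, slightly tilted fingers: the end first, then the long side.

Call:
step_arm --commands '[[[0, 0, 0], [0, -0.1, 0], 0], [[0, 0, 0], [0, -0.1, 0], 0], [[0, 0, 0], [0, 0, 0], 0], [[0, 0, 0], [0, 0, 0], 0], [[0, 0, 0], [0, 0, 0], 0]]'

```text
time: 11.0
tool_pos: [0.5776, 0.2549, 0.1285]
orientation: [180.0, 11.4, 95.6]
wrist_force: [0.1, -0.7, 0.0]
finger_gap: 0.0334
grip_force: 0.0
```

Call:
step_arm --commands '[[[4.7, 0, 23.1], [0, 0, 0], 0], [[4.7, 0, 23.1], [0, 0, 0], 0], [[4.7, 0, 23.1], [0, 0, 0], 0], [[4.7, 0, 23.1], [0, 0, 0], 0], [[4, 0, 19.6], [0, 0, 0], 0], [[0, 0, 0], [0, 0, 0], 0], [[0, 0, 0], [0, 0, 0], 0]]'

```text
time: 11.58
tool_pos: [0.5775, 0.2542, 0.0138]
orientation: [-179.9, 11.4, 95.5]
wrist_force: [-0.3, 0.2, 0.4]
finger_gap: 0.0007
grip_force: 0.0
```

```bash
python3 look.py pics/x.png; python3 -c "
from h import *
print(env.sense()['finger_gap'])"
```

```text
11.6333 [ 0.36108745 -0.79621954  0.37796054] [0.57808562 0.25488143 0.01489013] [179.97217051  11.41138963  95.52094876] 0.0
fence -0.03030794208685641 0.17483989953982032
0.0004541134529836505
```

Call:
step_arm --commands '[[[-7.8, -1, 1.6], [0, 0, 0], 0], [[-7.8, -1, 1.6], [0, 0, 0], 0], [[-7.8, -1, 1.6], [0, 0, 0], 0], [[-7.8, 0, 1.6], [0, 0, 0], 0], [[-7.8, 0, 1.6], [0, 0, 0], 0], [[-3.9, 0, 0.8], [0, 0, 0], 0], [[0, 0, 0], [0, 0, 0], 0]]'

```text
time: 12.22
tool_pos: [0.5791, 0.2102, 0.0137]
orientation: [180.0, 11.5, 95.5]
wrist_force: [0.7, 0.3, -0.5]
finger_gap: 0.0006
grip_force: 0.0
```

Call:
step_arm --commands '[[[-1, 0, 0.2], [0, 0, 0], 0], [[-1, 0, 0.2], [0, 0, 0], 0], [[0, 0, 0], [0, 0, 0], 0]]'

```text
time: 12.47
tool_pos: [0.5788, 0.2099, 0.0136]
orientation: [-180.0, 11.4, 95.6]
wrist_force: [-0.4, -0.7, -0.5]
finger_gap: 0.0004
grip_force: 0.0
```

Call:
step_arm --commands '[[[-1, 0, 0.2], [0, 0, 0], 0], [[0, 0, 0], [0, 0, 0], 0]]'

```text
time: 12.63
tool_pos: [0.5789, 0.2087, 0.0136]
orientation: [-180.0, 11.5, 95.6]
wrist_force: [-0.1, 0.4, 0.6]
finger_gap: 0.0009
grip_force: 0.0
```

Call:
step_arm --commands '[[[-1, 0, 0.2], [0, 0, 0], 0], [[0, 0, 0], [0, 0, 0], 0]]'

```text
time: 12.8
tool_pos: [0.5791, 0.2076, 0.0136]
orientation: [-180.0, 11.5, 95.6]
wrist_force: [-0.8, 0.6, -0.7]
finger_gap: 0.0003
grip_force: 0.0
```

Call:
step_arm --commands '[[[-0.8, 0, 0.16], [0, 0, 0], 0], [[0, 0, 0], [0, 0, 0], 0]]'

```text
time: 12.97
tool_pos: [0.5791, 0.207, 0.0137]
orientation: [180.0, 11.4, 95.6]
wrist_force: [-0.3, 0.4, 0.0]
finger_gap: 0.0003
grip_force: 0.5
```

Call:
step_arm --commands '[[[-0.8, 0, 0.16], [0, 0, 0], 0], [[0, 0, 0], [0, 0, 0], 0]]'

```text
time: 13.13
tool_pos: [0.5791, 0.2067, 0.0137]
orientation: [180.0, 11.4, 95.6]
wrist_force: [0.3, 4.6, 0.3]
finger_gap: 0.0001
grip_force: 2.2
```

Call:
step_arm --commands '[[[-0.8, 0, 0.16], [0, 0, 0], 0], [[0, 0, 0], [0, 0, 0], 0]]'

```text
time: 13.3
tool_pos: [0.5791, 0.2065, 0.0138]
orientation: [180.0, 11.3, 95.7]
wrist_force: [-1.3, 7.3, -0.6]
finger_gap: 0.0008
grip_force: 3.7
```

The end is firmly home. Backing off and going round to the long side.

Call:
step_arm --commands '[[[7.8, 0, -1.6], [0, 0, 0], 0], [[7.8, 0, -1.6], [0, 0, 0], 0], [[7.8, 0, -1.6], [0, 0, 0], 0], [[-4.7, 0, -23.1], [0, 0, 0], 0], [[-4.7, 0, -23.1], [0, 0, 0], 0], [[-4.7, 0, -23.1], [0, 0, 0], 0], [[-4.7, 0, -23.1], [0, 0, 0], 0], [[-4.7, 0, -23.1], [0, 0, 0], 0], [[0, 0, 0], [0, 0.1, 0], 0], [[0, 0, 0], [0, 0.1, 0], 0]]'

```text
time: 14.13
tool_pos: [0.5771, 0.2323, 0.1336]
orientation: [179.8, -0.3, 95.8]
wrist_force: [1.0, 0.2, -1.5]
finger_gap: 0.0002
grip_force: 0.0
```

Call:
step_arm --commands '[[[0, -24, 0], [0, 0, 0], 0], [[0, -24, 0], [0, 0, 0], 0], [[0, -24, 0], [0, 0, 0], 0], [[-27, 0, 0], [0, 0, 0], 0], [[-27, 0, 0], [0, 0, 0], 0], [[-27, 0, 0], [-0.1, 0, 0], 0], [[0, 0, 0], [-0.1, 0, 0], 0], [[0, 0, 0], [0, 0, 0], 0]]'

```text
time: 14.8
tool_pos: [0.5111, 0.14, 0.1311]
orientation: [168.3, 0.1, 95.6]
wrist_force: [-0.4, 0.6, 1.3]
finger_gap: 0.0003
grip_force: 0.0
```

```bash
python3 chk.py pics/c2.png; python3 look.py pics/x2.png
```

```text
14.8 [-0.44897503  0.55676833  1.34816335] [0.51111148 0.1399748  0.13105243] [1.68284750e+02 9.37344812e-02 9.56126371e+01] 0.0002802672356896806
box in fence mm [-28.38086968  61.0265846 ] yaw 2.1325515357018476 0.48442689495048336 0.4946422054492651
14.9 [ 0.5065359   0.77126417 -0.11792271] [0.51288657 0.14128682 0.13202579] [1.68550963e+02 5.63872319e-02 9.56378796e+01] 0.0
fence -0.10631794982222217 0.06817627426453773
```

View pics/c2.png

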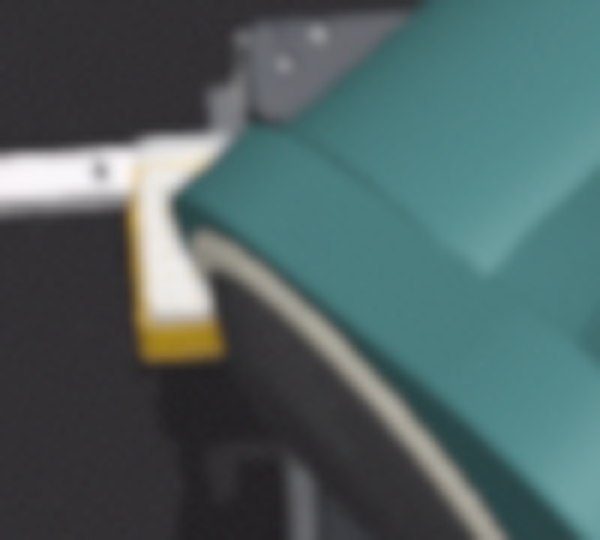

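Call:
step_arm --commands '[[[0, -4.7, 23.1], [0, 0, 0], 0], [[0, -4.7, 23.1], [0, 0, 0], 0], [[0, -4.7, 23.1], [0, 0, 0], 0], [[0, -4.7, 23.1], [0, 0, 0], 0], [[0, -4.7, 23.1], [0, 0, 0], 0], [[0, 0, 0], [0, 0, 0], 0]]'

```text
time: 15.4
tool_pos: [0.5118, 0.1416, 0.0101]
orientation: [168.9, 0.0, 95.7]
wrist_force: [-1.0, -0.4, 0.0]
finger_gap: 0.0005
grip_force: 0.0
```

Call:
step_arm --commands '[[[0, 6, 1.2], [0, 0, 0], 0], [[0, 6, 1.2], [0, 0, 0], 0], [[0, 6, 1.2], [0, 0, 0], 0], [[0, 4, 0.8], [0, 0, 0], 0], [[0, 0, 0], [0, 0, 0], 0]]'

```text
time: 15.82
tool_pos: [0.5372, 0.1434, 0.0148]
orientation: [168.4, -0.0, 95.6]
wrist_force: [-0.6, -1.1, -0.4]
finger_gap: 0.0008
grip_force: 0.0
```

Call:
step_arm --commands '[[[0, 1, 0.2], [0, 0, 0], 0], [[0, 1, 0.2], [0, 0, 0], 0], [[0, 0, 0], [0, 0, 0], 0]]'

```text
time: 16.07
tool_pos: [0.5376, 0.1435, 0.014]
orientation: [168.5, -0.0, 95.6]
wrist_force: [0.1, -1.0, 0.3]
finger_gap: 0.0004
grip_force: 0.0
```

Call:
step_arm --commands '[[[0, 1, 0.2], [0, 0, 0], 0], [[0, 0, 0], [0, 0, 0], 0]]'

```text
time: 16.23
tool_pos: [0.5386, 0.1437, 0.0138]
orientation: [168.5, 0.0, 95.6]
wrist_force: [0.1, 0.1, 0.8]
finger_gap: 0.0006
grip_force: 0.0
```

Call:
step_arm --commands '[[[0, 1, 0.2], [0, 0, 0], 0], [[0, 0, 0], [0, 0, 0], 0]]'

```text
time: 16.4
tool_pos: [0.5397, 0.1438, 0.0138]
orientation: [168.5, -0.0, 95.6]
wrist_force: [0.6, 0.5, -0.5]
finger_gap: 0.0003
grip_force: 0.0
```

Call:
step_arm --commands '[[[0, 0.8, 0.16], [0, 0, 0], 0], [[0, 0, 0], [0, 0, 0], 0]]'

```text
time: 16.57
tool_pos: [0.5405, 0.1439, 0.0138]
orientation: [168.5, -0.0, 95.6]
wrist_force: [0.2, 0.7, 0.2]
finger_gap: 0.0003
grip_force: 0.0
```

Call:
step_arm --commands '[[[0, 0.8, 0.16], [0, 0, 0], 0], [[0, 0, 0], [0, 0, 0], 0]]'

```text
time: 16.73
tool_pos: [0.5412, 0.144, 0.0138]
orientation: [168.5, -0.0, 95.6]
wrist_force: [0.4, -0.4, -1.1]
finger_gap: 0.0005
grip_force: 0.0
```

Call:
step_arm --commands '[[[0, 0.8, 0.16], [0, 0, 0], 0], [[0, 0, 0], [0, 0, 0], 0]]'

```text
time: 16.9
tool_pos: [0.5421, 0.144, 0.0138]
orientation: [168.5, -0.0, 95.6]
wrist_force: [-0.1, 0.1, 0.4]
finger_gap: 0.0006
grip_force: 0.0
```

Call:
step_arm --commands '[[[0, 0.8, 0.16], [0, 0, 0], 0], [[0, 0, 0], [0, 0, 0], 0]]'

```text
time: 17.07
tool_pos: [0.5429, 0.1441, 0.0138]
orientation: [168.5, -0.0, 95.6]
wrist_force: [1.0, 0.2, -0.2]
finger_gap: 0.0001
grip_force: 0.0
```

Call:
step_arm --commands '[[[0, 0.8, 0.16], [0, 0, 0], 0], [[0, 0, 0], [0, 0, 0], 0]]'

```text
time: 17.23
tool_pos: [0.5437, 0.1442, 0.0138]
orientation: [168.5, -0.0, 95.6]
wrist_force: [0.4, -0.3, 0.9]
finger_gap: 0.0002
grip_force: 0.0
```

Call:
step_arm --commands '[[[0, 0.8, 0.16], [0, 0, 0], 0], [[0, 0, 0], [0, 0, 0], 0]]'

```text
time: 17.4
tool_pos: [0.5445, 0.1443, 0.0138]
orientation: [168.5, -0.0, 95.6]
wrist_force: [-0.3, 0.2, -0.3]
finger_gap: 0.0007
grip_force: 0.0
```

Call:
step_arm --commands '[[[0, 0.8, 0.16], [0, 0, 0], 0], [[0, 0, 0], [0, 0, 0], 0]]'

```text
time: 17.57
tool_pos: [0.5448, 0.1443, 0.0136]
orientation: [168.6, 0.0, 95.6]
wrist_force: [-2.7, -0.3, 2.1]
finger_gap: 0.0003
grip_force: 1.8
```

Call:
step_arm --commands '[[[0, 0.8, 0.16], [0, 0, 0], 0], [[0, 0, 0], [0, 0, 0], 0]]'

```text
time: 17.73
tool_pos: [0.5449, 0.1443, 0.0134]
orientation: [168.7, 0.0, 95.6]
wrist_force: [-9.9, -1.4, 6.5]
finger_gap: 0.0008
grip_force: 4.8
```

Call:
step_arm --commands '[[[0, 0.6, 0.12], [0, 0, 0], 0], [[0, 0, 0], [0, 0, 0], 0]]'

```text
time: 17.9
tool_pos: [0.545, 0.1443, 0.0133]
orientation: [168.7, 0.0, 95.6]
wrist_force: [-13.0, -0.4, 8.2]
finger_gap: 0.0005
grip_force: 6.6
```

Firmly against the rail. Retreating clear of the view for a final check.

Call:
step_arm --commands '[[[0, -8, -1.6], [0, 0, 0], 0], [[0, -8, -1.6], [0, 0, 0], 0], [[0, -8, -1.6], [0, 0, 0], 0], [[0, 6, -29], [0, 0, 0], 0], [[0, 6, -29], [0, 0, 0], 0], [[0, 6, -29], [0, 0, 0], 0], [[0, 6, -29], [0, 0, 0], 0], [[0, 6, -29], [0, 0, 0], 0], [[0, 0, 0], [0.1, 0, 0], 0], [[0, 0, 0], [0.1, 0, 0], 0]]'

```text
time: 18.73
tool_pos: [0.5229, 0.1417, 0.1649]
orientation: [179.9, 0.1, 95.6]
wrist_force: [-0.6, -1.1, -0.5]
finger_gap: 0.0004
grip_force: 0.0
```

Call:
step_arm --commands '[[[30, -10, 0], [0, 0, 0], 0], [[30, -10, 0], [0, 0, 0], 0], [[30, -10, 0], [0, 0, 0], 0], [[30, -10, 0], [0, 0, 0], 0], [[30, -10, 0], [0, 0, 0], 0], [[30, -10, 0], [0, 0, 0], 0], [[30, -10, 0], [0, 0, 0], 0], [[30, 0, 0], [0, 0, 0], 0], [[0, 0, 0], [0, 0, 0], 0]]'

```text
time: 19.48
tool_pos: [0.4269, 0.3793, 0.1622]
orientation: [180.0, -0.1, 95.9]
wrist_force: [-0.3, 1.4, 0.3]
finger_gap: 0.0006
grip_force: 0.0
```

```bash
python3 chk.py pics/c3.png; python3 -c "
from h import *
crop('s',env.read_camera('scene'),190,130,310,230,5,'pics/s3.png')
im=env.read_camera('top');p,e=fit('top',soft(im,[[150,180],[226,180],[226,226],[150,220]],(45,130)),BOX,[.4558,.3809,-.05],True);print('blue',p,e)"
```

```text
19.4833 [-0.29762748  1.41525865  0.27019342] [0.42694189 0.37928415 0.16224788] [ 1.79972971e+02 -1.37639261e-01  9.59425785e+01] 0.0005918338423602128
box in fence mm [-83.30327443 121.28879986] yaw -1.2768775040195501 0.4842198278148199 0.6282380275271054
blue [0.46365816 0.36804212 0.02578794] 0.4085511059035111
```

View pics/c3.png

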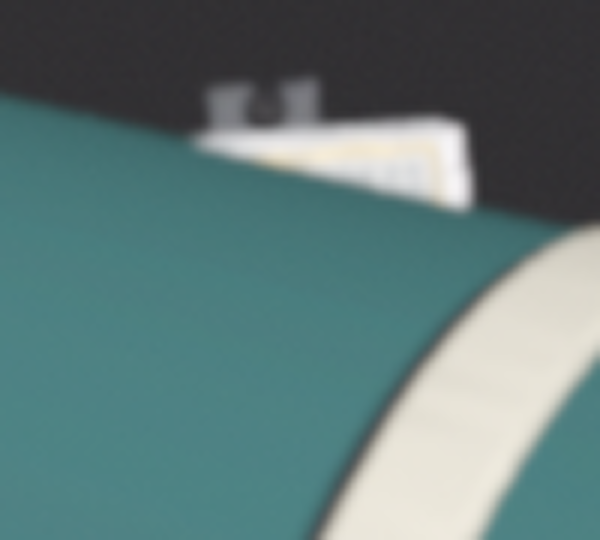

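The arm hides the box in this view (only its lid's right end is visible, about (315,137)). I'll move the arm away to the right and check by numbers.

Call:
step_arm --commands '[[[0, 0, -25], [0, 0, 0], 0], [[-10, 0, -20], [0, 0, 0], 0], [[-32, -3, 0], [0, 0, 0], 0], [[-32, -3, 0], [0, 0, 0], 0], [[-32, -3, 0], [0, 0, 0], 0], [[-32, -3, 0], [0, 0, 0], 0], [[-32, -3, 0], [0, 0, 0], 0], [[-32, -3, 0], [0, 0, 0], 0], [[-32, -3, 0], [0, 0, 0], 0], [[-32, -3, 0], [0, 0, 0], 0]]'

```text
time: 20.47
tool_pos: [0.4314, 0.104, 0.2067]
orientation: [180.0, 0.1, 95.5]
wrist_force: [0.0, -0.3, -0.3]
finger_gap: 0.0003
grip_force: 0.0
```

Call:
step_arm --commands '[[[-32, -3, 0], [0, 0, 0], 0], [[-32, -3, 0], [0, 0, 0], 0], [[-32, -3, 0], [0, 0, 0], 0], [[-32, -3, 0], [0, 0, 0], 0], [[-32, -3, 0], [0, 0, 0], 0], [[-32, -3, 0], [0, 0, 0], 0], [[-32, -3, 0], [0, 0, 0], 0], [[-32, -3, 0], [0, 0, 0], 0], [[-32, -3, 0], [0, 0, 0], 0], [[-32, -3, 0], [0, 0, 0], 0]]'

```text
time: 21.3
tool_pos: [0.4318, -0.2171, 0.2068]
orientation: [-180.0, 0.1, 95.5]
wrist_force: [1.7, 0.2, 0.1]
finger_gap: 0.0006
grip_force: 0.0
```

Call:
step_arm --commands '[[[-32, -3, 0], [0, 0, 0], 0], [[-32, -3, 0], [0, 0, 0], 0], [[-32, -3, 0], [0, 0, 0], 0], [[-32, -3, 0], [0, 0, 0], 0], [[0, 0, 0], [0, 0, 0], 0], [[0, 0, 0], [0, 0, 0], 0]]'

```text
time: 21.8
tool_pos: [0.4321, -0.345, 0.2063]
orientation: [-180.0, -0.0, 95.4]
wrist_force: [0.4, 0.2, -0.7]
finger_gap: 0.0005
grip_force: 0.0
```

```bash
python3 chk.py pics/c4.png; python3 -c "
from h import *
im=env.read_camera('top');cv2.imwrite('pics/top9.png',im[:,:,::-1])
p,e=fit('top',soft(im,[[150,180],[226,180],[226,226],[150,220]],(45,130)),BOX,[.4558,.3809,-.05],True);print('blue',p[:2],np.degrees(p[2]),e)"
```

```text
21.8 [ 0.35660228  0.23319511 -0.69886315] [ 0.43214826 -0.34499486  0.20631241] [-1.79959427e+02 -1.64934229e-02  9.53545223e+01] 0.0004885031624468136
box in fence mm [-31.73397974  60.41296403] yaw 0.3083368359268848 0.14529400315466698 0.14991265179363358
blue [0.45576522 0.38074317] -2.6726106742915943 0.06532189796971612
```

Run:
```python
from h import *
im=cv2.imread("pics/top9.png")[:,:,::-1]
roi=[[153,138],[185,140],[331,126],[332,154],[330,160],[335,187],[320,187],[318,176],[262,182],[262,150],[155,155]]
roi=[[153,138],[185,140],[331,126],[332,154],[330,160],[335,187],[318,187],[316,178],[300,182],[262,186],[262,156],[155,155]]
for lo,hi in ((45,130),(45,160),(60,180)):
  al=soft(im,roi,(lo,hi));m=np.zeros(al.shape,np.uint8);cv2.fillPoly(m,[np.array(roi,np.int32)],1)
  a0=soft(cv2.imread("pics/top0.png")[:,:,::-1],[[153,138],[185,140],[331,126],[332,154],[330,160],[335,187],[320,187],[316,144],[155,155]],(lo,hi))
  pF,_=fit("top",a0,FEN,[.625,.084,.098],False)
  c,s=np.cos(pF[2]),np.sin(pF[2]);R=np.array([[c,-s],[s,c]])
  fr=render("top",FEN,pF,al.shape,False)
  def f(q): return np.abs(m*(cv2.GaussianBlur(np.maximum(fr,render("top",BOX,[*(pF[:2]+R@(q[:2]/100)),pF[2]+q[2]/30],al.shape,True)),(0,0),.8)-al)).sum()
  p=np.array([-3.3,5.9,0])
  for d in(.5,.2):
    r=minimize(f,p,method="Nelder-Mead",options=dict(initial_simplex=np.vstack([p,p+np.eye(3)*d]),xatol=.003,fatol=.02));p=r.x
  print(pF[:2],np.degrees(pF[2]),p[:2]*10,np.degrees(p[2]/30),r.fun/al.sum())
```

```text
[0.62543462 0.08416432] 5.648526356512173 [-31.54843607  60.20594021] 0.26484174086277484 0.11780016367693638
[0.62670214 0.0837969 ] 5.663099434097673 [-32.98166633  60.08339083] -0.09403095121519735 0.08167552574078439
[0.62716916 0.08282739] 5.615824160044866 [-33.60987028  60.08708593] -0.2414623016197331 0.04729600799088393
```

```bash
python3 -c "
from station import env
print(env.job_done())"
```

```text
the job is handed in; nothing more can be done
None
```

I slid the yellow box into the fence corner and handed the job in at about 22 s: the end push reached 7 N against the stop and the side push 13 N against the rail, the last top-camera fit puts it within about 1–1.5 mm and 0.3° of home, the blue box is unmoved, and the gripper has let go and is clear; the slide may have carried the box a fraction of a millimetre off the bench for a moment, as the wrist read up to 3 N of downward pull.

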